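Plug a jerrycan's dispensing coupling and tug-test the lock

TASK

Close the dispensing coupling of the blue jerrycan with its sealing plug: press the plug straight down until it snaps and its collar sits on the coupling, without forcing it (40 N at the very most). Then, still holding it, prove that it is locked in: tug it straight up with about 12 N, keep that pull steady for a second and never let it pass 20 N. Let go and leave the plug upright and locked in the coupling, and the other things on the bench where they stand.

Things in the scene. Friction and masses are not known exactly. Their poses are not given: they have to be found in the camera images.
- plug_grip (a point): Centre of the grip of the loose sealing plug: grey plastic, about 70 g, 84 mm tall, standing upright on its nose on the bench, z up its axis. This point is on the axis, 62 mm above the foot. The grip is a plain round ribbed stub, 28 mm across, from 41 mm above the foot to the top at 84 mm; any yaw will do. Under it is a collar 40 mm across and 5 mm thick.
- plug_collar (a point): Same plug: centre of the collar's underside, 26 mm below plug_grip, 36 mm above the foot; z up its axis. Below it, from the foot: nose tapering from 21 mm across to 28 mm at 7 mm, lip 28 mm across up to 11 mm, locking groove 20 mm across up to 22 mm, spigot 28 mm across up to the collar.
- coupling_mouth (a point): Centre of the open top face of the black round dispensing coupling on the can's neck, 226 mm above the bench; 58 mm across over its knurled steel sleeve. The bore is upright, 29 mm across, 38 mm deep. z up, x towards the can's handle, which is 30 mm lower than this face. When the plug is home its collar rests on this face: plug_collar lies at this point.
- jerrycan: The blue jerrycan, full and too heavy to shift (it does not move): 205 mm by 140 mm, shoulder at 155 mm, carrying handle on top towards its +x, neck with the coupling 55 mm from the middle towards its -x. Origin: centre of its underside; z upwards.
- latch: Lock in the coupling (origin at coupling_mouth), takes the tug: two sprung steel jaws some 20 mm below the mouth, 22 mm apart. Within 19 to 10 mm short of home the push rises to 7-14 N, then drops to some 4 N; 2 to 5 mm short of home they snap into the groove. Locked, the plug has 2 to 5 mm of free play upwards, depending on wear, not known beforehand, then is held rigidly.
- bung_mid (a point): Bystander: middle of a black threaded drum bung with a cross-shaped grip, 64 mm across, 48 mm tall, loose, standing on the bench; 24 mm above its foot.
- tub_mid (a point): Bystander: middle of a closed white tub of tablets, 84 mm across, 85 mm tall, loose; 42 mm above the bench.
- cap_mid (a point): Bystander: middle of a white screw cap, 68 mm across, 20 mm tall, loose, lying flat; 10 mm above the bench.
There are look-alikes about, which are no part of the job. Of the things like the part that bears plug_grip, leave any that is green or red; of the rest the larger one is meant.

How it is judged:
By the outcome, as a careful person would: the job done as asked, in the order asked, and still so for the second after the job is handed in, with the robot touching nothing.
It also fails if it takes over 70 s, if anything falls off the work surface, if the arm or the gripper's body presses on something with over 40 N, if the wrist force passes 120 N, or if a joint passes its speed limit or range.

ROBOT

A 6-joint arm with a two-finger parallel gripper is mounted at the origin on the work surface. World frame = base frame: x ahead of the robot, y to its left, z up, the work surface at z = 0. Lengths are in m, angles in degrees, forces in N, time in s.
With the tool pointing down it reaches from about 0.3 to 0.75 m from the base axis. Payload 8.5 kg.
Tool frame: the origin (TCP) lies midway between the tips of the shut fingers; the grasp point (between the pads) lies 19 mm behind it; y points along the fingers, x is the direction in which the jaws open and shut, and the axes are right-handed (so a half turn about y gives the same grasp; the last joint's range is limited). The gripper opens to 85 mm and grips with 20 to 120 N. Pads are 22 mm wide; open, the fingers measure 114 mm over their backs; the gripper's body (76 mm by 85 mm) begins 54 mm behind the grasp point. The pads swing forward as they close: fully open they stand 13 mm farther back than shut.
Start: joints at [50.804, 21.807, 74.336, -0, 83.858, -12.336], TCP at [0.248, 0.491, 0.231] pointing down, gripper open.
Joint ranges: [-178.18, 178.18], [-50.72, 133.34], [12.68, 142.11], [-81.47, 261.47], [9.98, 163.14], [-165.26, 165.26]. Speed limits (degrees/s): [136.94, 136.94, 180, 180, 180, 180].

INTERFACE

Orientations are given as a 3x3 rotation matrix whose columns are the frame's x, y, z axes.
In Python, from rig import env gives the robot as it stands.
- The arm moves only by the tool carry_out, never from a script. Its argument "plan" is a list of rows, each a list of 3 entries, a list of its own where there are three numbers: the shift along the tool's x, y, z in m, then the turn, a rotation vector about the tool's x, y, z in degrees, then the finger opening in m, from 0 to 0.0854. In form: [[[dx, dy, dz], [ax, ay, az], jaw], ...]. A call has 1 to 8 rows; each row shifts and turns the commanded pose from where the row before left it, along the tool's axes as they then stand; what a row does not reach is not made up. A row lasts 1/8 s, in which the tool goes at most 62.5 mm and 10.7 degrees, less where a joint would pass 70% of its speed; a pose out of reach is approached as far as the arm can. A call is refused whole if a number of a shift passes 0.0625 or a number of a turn 10.7, either way. A call with a gripper value outside its range is refused whole. The fingers move at their own pace and stop on an object; "force" is the grip in N (left out, the last holds). Time passes only in rows, so rows that do not move let the fingers close. It gives the time, the measured TCP pose, the force and the opening at its end, in the units of the state.
- env.observe(): the state, without advancing time (a new reading comes with each control period).
- env.get_image(name): name is "scene" or "top" or "wrist"; returns a dict with "image" (480x640x3 uint8, red, green, blue), "vfov" (degrees; the focal length in pixels is half the picture's height over the tangent of half this angle, whatever the lens; pixels are square), "cx", "cy" (the principal point, pixels), "rvec" (rotation vector, rad) and "tvec" (3), from world to camera coordinates, as OpenCV has them; the wrist camera has in their place "tool_from_camera" (4x4, takes a point from camera to tool coordinates, whose origin is the TCP and whose axes are the tool frame's). Camera axes: x right, y down, z forward; pixel columns grow to the right and rows downward; lengths in m; the calibration is good to about 2 mm. The wrist camera is an equidistant fisheye: a pixel r from the principal point sees the ray r / f radians off the axis. A picture is of the moment at which its call begins: read the wrist's pose just before it. There is no depth.
- env.close_job(): hands the job in, once; it reports no verdict.
Trained networks look in a picture, given as the dict that the camera call returned (one of the last four; its "shot" number tells which), for a name from the list of things; names that differ only in an ending like _2 or _b are one class to them, and where a whole thing is asked for, a point or a joint stands for the part that bears it (a point fixed in the world has none). Each returns a list of dicts, best first, with "conf" (0 to 1); they miss things now and then, are a little off and sometimes report something else, mostly with a low value. They report only what shows in the picture. A call takes as long as a camera call. They do not tell look-alikes from the thing itself.
- env.outline_of(target, picture): "mask" (480x640 bool, what is visible of it) and "pixel" ([row, column] in pixels, amid what is visible of it).
The state is a dict: "time_s": time; "q": joint angles; "qvel": joint speeds; "joint_efforts": joint torques, N m; "position": TCP position; "tool_rot": TCP orientation; "ft_force": force on the tool from outside, world axes, zero at the start; "wrist_torque": the same for the moment, N m; "grip_width": finger opening in m.
Only numpy, scipy, OpenCV 4.12 (cv2) and the standard library are available. Lean on these libraries where they do the work, as an engineer would, in place of code of your own. Each camera call takes 0.05 s, during which the arm holds its last target.

## Working session

There is one attempt and no reset: what is moved stays moved. The work goes in short steps, Python scripts to look and compute and a tool call to move; the robot and the scene stay as the last step left them, time stands still between calls to the robot, and variables do not carry over. Pictures are saved under pics/ and viewed, and the job is handed in when it is done.

Besides the shell and the picture viewer there is one more tool, called after "Call:" by a JSON object that holds its "name" and its "arguments". carry_out: Moves the arm, as the interface text tells. Its arguments: {"type":"object","properties":{"plan":{"type":"array","items":{"type":"array"}},"force":{"type":"number"}},"required":["plan"]}

```bash
ls; mkdir -p pics; python3 - <<'E'
from rig import env
import cv2
s=env.observe(); print(s)
for n in ["scene","top","wrist"]:
    p=env.get_image(n); cv2.imwrite(f"pics/{n}0.png",p["image"][:,:,::-1]); print(n,{k:v for k,v in p.items() if k!="image"})
E
```

```text
pics
{'time_s': 0.0, 'q': array([ 5.08042804e+01,  2.18401658e+01,  7.43857330e+01,  1.79861484e-03,
        8.38579798e+01, -1.23360332e+01]), 'qvel': array([-0.03322168,  0.00676939,  0.01319106, -0.00414275, -0.16618353,
        0.05165421]), 'joint_efforts': array([-1.33242258e-03, -4.48472822e+01, -2.31277943e+01, -1.77089123e-04,
        4.79451890e-03, -7.13096961e-05]), 'position': array([0.24829774, 0.4904284 , 0.23071374]), 'tool_rot': array([[ 4.51809465e-01, -9.49368283e-04, -8.92113953e-01],
       [ 8.92113323e-01, -1.11483048e-03,  4.51810333e-01],
       [-1.42349023e-03, -9.99998928e-01,  3.43253130e-04]]), 'ft_force': array([-0.21822653,  0.18493833,  0.62122974]), 'wrist_torque': array([ 0.02043373,  0.00241748, -0.00117344]), 'grip_width': 0.08552925697239988}
scene {'vfov': 42.517614334331, 'cx': 320.8817149072253, 'cy': 247.62044762537698, 'rvec': array([ 2.07565735,  1.28362508, -0.49379125]), 'tvec': array([-0.17894242, -0.25678934,  1.51340061]), 'shot': 1}
top {'vfov': 43.53767083303909, 'cx': 323.10666184850805, 'cy': 238.42076079732766, 'rvec': array([ 2.18438239, -2.13241701,  0.18527597]), 'tvec': array([-0.10729309,  0.55020215,  1.34831467]), 'shot': 2}
wrist {'vfov': 65.70646984690485, 'cx': 319.9165141992813, 'cy': 236.91540097939927, 'tool_from_camera': array([[ 9.99999580e-01, -8.86360295e-04, -2.31181060e-04,
        -6.21107968e-04],
       [-6.71722883e-05, -3.22655414e-01,  9.46516497e-01,
        -1.42426903e-01],
       [-9.13546462e-04, -9.46516085e-01, -3.22655338e-01,
         8.24620561e-02],
       [ 0.00000000e+00,  0.00000000e+00,  0.00000000e+00,
         1.00000000e+00]]), 'shot': 3}
```

View pics.

View pics/scene0.png

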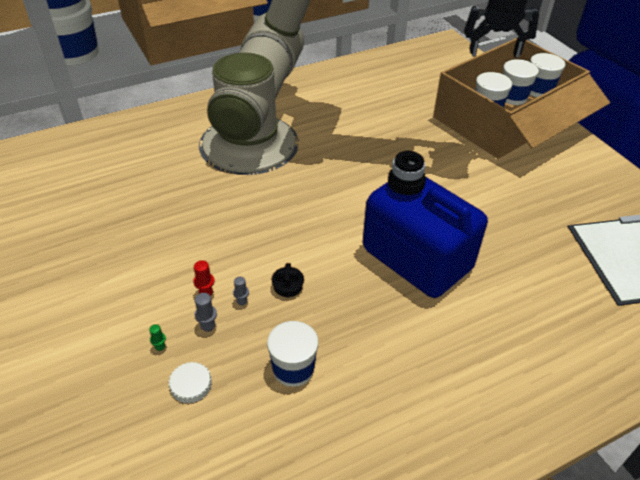

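View pics/top0.png

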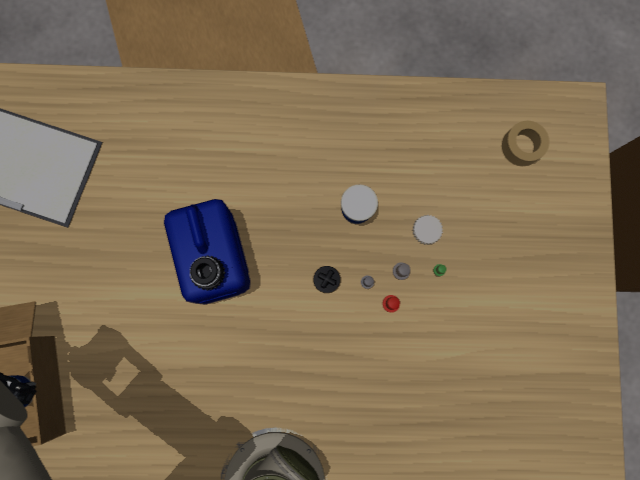

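View pics/wrist0.png

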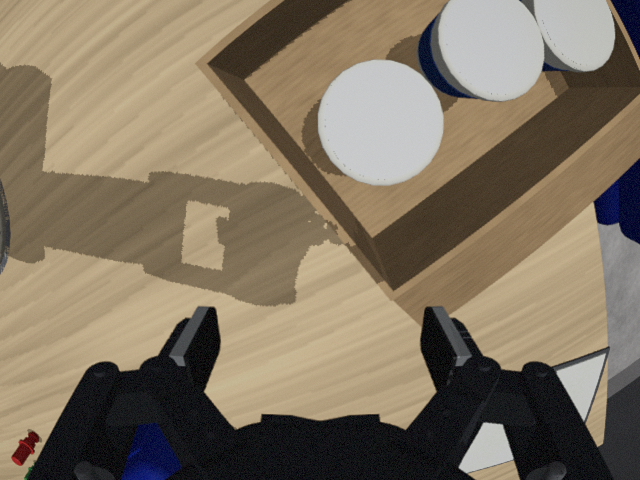

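Scene view: the large grey plug is near (205,312), the small grey one at (241,291), red at (203,277), green at (157,337), and the can's coupling at (408,165). In the top view the large grey plug is at (402,270), the small one at (368,282) and the coupling at (205,270).

```bash
cat > h.py <<'E'
import numpy as np, cv2
from rig import env
def K(p):
    f=240/np.tan(np.radians(p["vfov"]/2)); return np.array([[f,0,p["cx"]],[0,f,p["cy"]],[0,0,1.]])
def pose(p,st=None):
    if "rvec" in p:
        R=cv2.Rodrigues(np.array(p["rvec"]))[0]; return R.T, -R.T@p["tvec"]
    T=np.eye(4);T[:3,:3]=st["tool_rot"];T[:3,3]=st["position"];T=T@p["tool_from_camera"]; return T[:3,:3],T[:3,3]
def ray(p,rc,st=None):
    R,c=pose(p,st); k=K(p); v=np.array([(rc[1]-p["cx"])/k[0,0],(rc[0]-p["cy"])/k[0,0]])
    if "rvec" in p: d=np.array([v[0],v[1],1])
    else:
        r=np.hypot(*v); d=np.array([*(v/r*np.sin(r) if r>0 else v),np.cos(r)])
    d=R@d; return c,d/np.linalg.norm(d)
def at_z(p,rc,z,st=None):
    c,d=ray(p,rc,st); return c+d*(z-c[2])/d[2]
def proj(p,X,st=None):
    R,c=pose(p,st); X=(np.atleast_2d(X)-c)@R; f=K(p)[0,0]
    if "rvec" in p: q=X[:,:2]/X[:,2:]*f
    else:
        r=np.linalg.norm(X[:,:2],axis=1); th=np.arctan2(r,X[:,2]); q=X[:,:2]/r[:,None]*th[:,None]*f
    return q+[p["cx"],p["cy"]]   # col,row
def tri(rays):
    A=0;b=0
    for c,d in rays:
        M=np.eye(3)-np.outer(d,d); A=A+M; b=b+M@c
    return np.linalg.solve(A,b)
E
python3 - <<'E'
from h import *
P={n:env.get_image(n) for n in ["scene","top"]}
for t in ["plug_grip","coupling_mouth","jerrycan","bung_mid","tub_mid","cap_mid"]:
  for n in P:
    for o in env.outline_of(t,P[n]):
        r,c=np.nonzero(o["mask"]); print(t,n,round(o["conf"],2),np.round(o["pixel"],1),len(r),"rows",r.min(),r.max(),"cols",c.min(),c.max(), "mean",r.mean().round(1),c.mean().round(1))
for n in P:
    im=P[n]["image"]
    for nm,(r,c) in {"scene":dict(plug=(300,200),coup=(170,408)),"top":dict(plug=(275,402),coup=(270,205))}[n].items():
        a=im[r-50:r+50,c-50:c+50]; cv2.imwrite(f"pics/z_{n}_{nm}.png",cv2.resize(a,None,fx=5,fy=5,interpolation=cv2.INTER_CUBIC)[:,:,::-1])
a=[cv2.imread(f"pics/z_{n}_{m}.png") for n in P for m in ("plug","coup")]
cv2.imwrite("pics/zz.png",cv2.resize(np.vstack([np.hstack(a[:2]),np.hstack(a[2:])]),(600,600)))
E
```

```text
plug_grip scene 0.94 [278.2 201.2] 600 rows 260 295 cols 193 214 mean 277.9 202.7
plug_grip scene 0.83 [332.  156.7] 315 rows 324 349 cols 149 165 mean 336.8 156.4
plug_grip scene 0.63 [311.8 206.8] 660 rows 293 331 cols 194 216 mean 311.8 204.5
plug_grip scene 0.62 [289.  239.4] 373 rows 276 304 cols 232 249 mean 289.8 240.3
plug_grip top 0.68 [301.  389.7] 215 rows 296 311 cols 384 399 mean 303.4 391.4
plug_grip top 0.65 [268.4 438.3] 112 rows 264 275 cols 434 446 mean 269.4 439.9
plug_grip top 0.59 [282.5 368.7] 130 rows 275 287 cols 361 373 mean 281.4 367.5
plug_grip top 0.59 [229.6 428.5] 672 rows 216 244 cols 413 442 mean 229.7 427.6
plug_grip top 0.54 [270.3 400.7] 220 rows 263 278 cols 393 409 mean 270.4 401.1
coupling_mouth scene 0.71 [228.3 418.8] 11415 rows 150 297 cols 362 487 mean 227.6 421.5
coupling_mouth top 0.67 [253.5 208.3] 6851 rows 199 304 cols 164 250 mean 252.0 207.0
jerrycan scene 0.74 [230.6 419.7] 11403 rows 150 296 cols 362 487 mean 227.5 421.5
jerrycan top 0.98 [254.8 209.1] 6812 rows 199 304 cols 164 250 mean 252.2 207.1
bung_mid scene 0.67 [278.5 286.7] 828 rows 263 296 cols 271 303 mean 280.4 286.8
bung_mid scene 0.45 [227.5 420.9] 11552 rows 150 297 cols 362 486 mean 227.4 421.6
bung_mid top 0.94 [278.5 325.8] 572 rows 266 292 cols 314 340 mean 279.1 326.7
tub_mid scene 0.9 [354.1 293.5] 2614 rows 322 386 cols 266 317 mean 352.1 292.1
tub_mid top 0.97 [203.5 357.3] 1132 rows 185 223 cols 341 377 mean 203.9 358.8
cap_mid scene 0.96 [381.3 191.7] 1418 rows 362 402 cols 168 211 mean 382.1 189.4
cap_mid top 0.6 [228.9 429.1] 684 rows 215 244 cols 413 442 mean 229.6 427.7
```

View pics/zz.png

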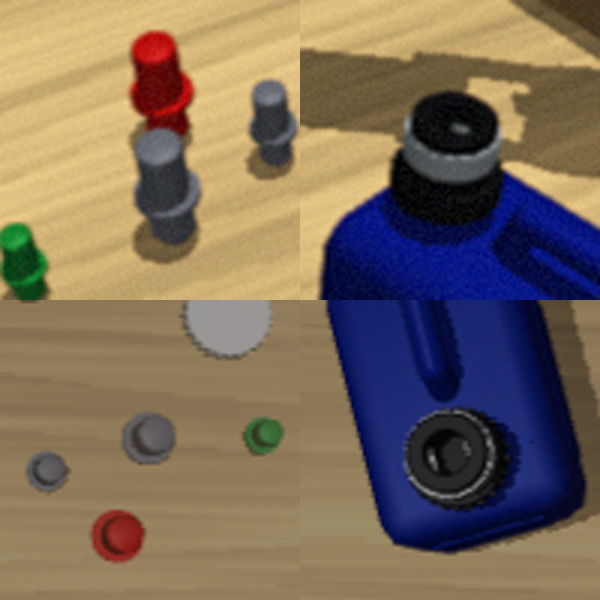

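```bash
python3 - <<'E'
from h import *
P={n:env.get_image(n) for n in ["scene","top"]}
print("cams",pose(P["scene"])[1],pose(P["top"])[1])
a=(("scene",(299,203.3)),("top",(270.7,403.5)))
b=(("scene",(160.5,409.7)),("top",(271.5,205)))
for nm,l,z in (("plugtop",a,.084),("mouth",b,.226)):
    print(nm,[at_z(P[n],rc,z).round(4) for n,rc in l], tri([ray(P[n],rc) for n,rc in l]).round(4))
for t,z,s,tp in (("small",.06,(280,240),(282,368.5)),("red",.084,(266,202.5),(303,393)),("green",.06,(327,156),(269,441)),("bung",.048,(278,287),(279,327)),("tub",.085,(340,294),(204,360)),("cap",.02,(381,190),(229.7,428)),("can",.155,(200,430),(254,207))):
    print(t,at_z(P["top"],tp,z).round(3))
E
```

```text
cams [ 1.17044295 -0.409501    0.922342  ] [ 0.35194161 -0.05942114  1.41590709]
plugtop [array([ 0.4854, -0.2754,  0.084 ]), array([ 0.4783, -0.274 ,  0.084 ])] [ 0.4792 -0.2746  0.0767]
mouth [array([0.4614, 0.1425, 0.226 ]), array([0.4536, 0.1424, 0.226 ])] [0.455  0.1451 0.2203]
small [ 0.453 -0.198  0.06 ]
red [ 0.406 -0.251  0.084]
green [ 0.487 -0.364  0.06 ]
bung [ 0.458 -0.105  0.048]
tub [ 0.627 -0.175  0.085]
cap [ 0.583 -0.342  0.02 ]
can [0.497 0.152 0.155]
```

Call:
{"name": "carry_out", "arguments": {"plan": [[[0,-0.04,0],[0,6,0],0.085],[[0,-0.04,0],[0,6,0],0.085],[[0,-0.04,0],[0,6.2,0],0.085],[[-0.01,0.002,-0.039],[0,0,0],0.085],[[-0.01,0.002,-0.039],[0,0,0],0.085],[[-0.01,0.002,-0.039],[0,0,0],0.085],[[-0.01,0.002,-0.039],[0,0,0],0.085],[[-0.01,0.002,-0.039],[0,0,0],0.085]], "force": 40}}

```text
time_s: 1.95
position: [0.3513, 0.3161, 0.3414]
tool_rot: [[0.708, 0.0, -0.706], [0.706, 0.0, 0.708], [0.0, -1.0, -0.0]]
ft_force: [-0.1, 0.3, -0.2]
grip_width: 0.0846
```

Call:
{"name": "carry_out", "arguments": {"plan": [[[-0.01,0.002,-0.039],[0,0,0],0.085],[[-0.01,0.002,-0.039],[0,0,0],0.085],[[-0.01,0.002,-0.039],[0,0,0],0.085],[[-0.01,0.002,-0.039],[0,0,0],0.085],[[-0.01,0.002,-0.039],[0,0,0],0.085],[[0,0,0],[0,0,0],0.085],[[0,0,0],[0,0,0],0.085]]}}

```text
time_s: 2.82
position: [0.4529, 0.1443, 0.3314]
tool_rot: [[0.708, -0.0, -0.706], [0.706, 0.0, 0.708], [0.0, -1.0, 0.0]]
ft_force: [-0.7, -0.5, 0.5]
grip_width: 0.0849
```

```bash
python3 - <<'E'
from h import *
s=env.observe(); p=env.get_image("wrist"); cv2.imwrite("pics/w1.png",p["image"][:,:,::-1])
np.save("w1.npy",dict(s=s,p=p),allow_pickle=True)
print(s["time_s"],s["q"].round(1),s["position"],s["tool_rot"].round(4),s["ft_force"].round(2))
print(proj(p,[0.455,0.143,.226],s))
E
```

```text
2.825 [  3.4  10.9  73.6   0.   95.5 -41.6] [0.45291122 0.1442889  0.33140839] [[ 7.079e-01 -1.000e-04 -7.063e-01]
 [ 7.063e-01  3.000e-04  7.079e-01]
 [ 2.000e-04 -1.000e+00  2.000e-04]] [-0.73 -0.53  0.53]
[[321.3359258  237.23288292]]
```

View pics/w1.png

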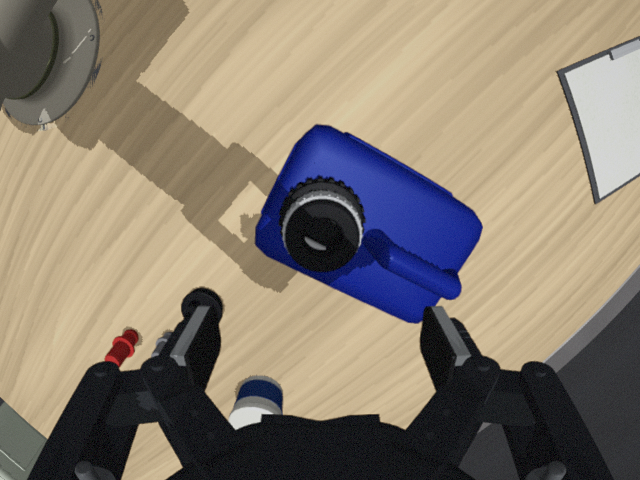

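The coupling shows at about (322,232), with its mouth face a dark disc between columns 285-362. I'll fit it precisely.

```bash
python3 - <<'E'
from h import *
d=np.load("w1.npy",allow_pickle=True).item(); s,p=d["s"],d["p"]; im=p["image"].copy()
a=cv2.resize(im[170:290,262:382],None,fx=6,fy=6,interpolation=cv2.INTER_CUBIC)
a=cv2.convertScaleAbs(a,alpha=1.6,beta=10)
t=np.linspace(0,2*np.pi,120)
def ov(x,y,col,z=.226):
  for r in (.029,.0145):
    q=proj(p,np.c_[x+r*np.cos(t),y+r*np.sin(t),0*t+z],s); q=((q-[262,170]+.5)*6).astype(int)
    cv2.polylines(a,[q.reshape(-1,1,2)],True,col,1)
ov(.455,.143,(255,255,0))
cv2.imwrite("pics/w1z.png",cv2.resize(a,(600,600))[:,:,::-1])
E
```

```text
(no output)
```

View pics/w1z.png

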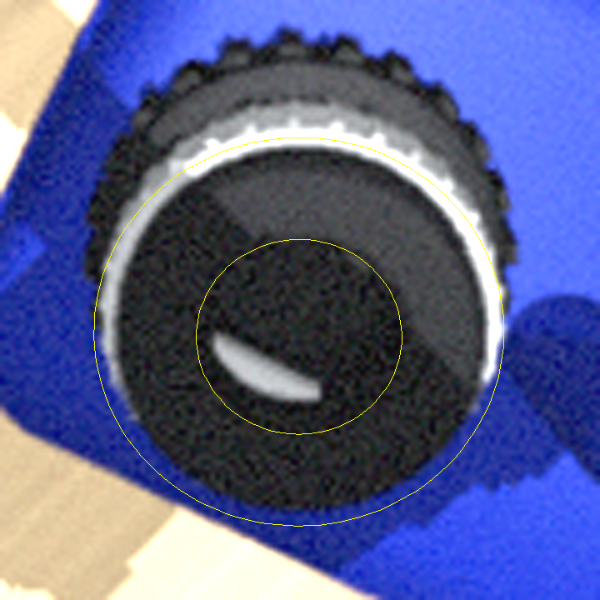

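```bash
python3 - <<'E'
from h import *
d=np.load("w1.npy",allow_pickle=True).item(); s,p=d["s"],d["p"]; im=p["image"].copy()
g=cv2.GaussianBlur(im,(0,0),1.0)
a=cv2.resize(g[170:290,262:382],None,fx=5,fy=5,interpolation=cv2.INTER_CUBIC)
a=np.clip(a.astype(float)*4,0,255).astype(np.uint8).copy()
# edge fit: max over centre,r of radial gradient along projected circle at z=.226
G=cv2.GaussianBlur(cv2.cvtColor(im,cv2.COLOR_RGB2GRAY).astype(np.float32),(0,0),1.0)
t=np.linspace(0,2*np.pi,180,endpoint=False)
def samp(x,y,r,z=.226):
    q=proj(p,np.c_[x+r*np.cos(t),y+r*np.sin(t),0*t+z],s).astype(np.float32)
    return cv2.remap(G,q[:,0].reshape(1,-1),q[:,1].reshape(1,-1),cv2.INTER_LINEAR)[0]
best=[]
for r in np.arange(.024,.0305,.0005):
  for x in np.arange(.448,.463,.0005):
    for y in np.arange(.136,.150,.0005):
      e=samp(x,y,r+.001)-samp(x,y,r-.001); best.append((np.clip(e,-5,25).mean(),x,y,r))
best.sort(key=lambda v:-v[0])
for b in best[:6]: print(np.round(b,4))
x,y,r=best[0][1:]
for rr in (r,.0145):
    q=proj(p,np.c_[x+rr*np.cos(t),y+rr*np.sin(t),0*t+.226],s); q=((q-[262,170]+.5)*5).astype(int)
    cv2.polylines(a,[q.reshape(-1,1,2)],True,(255,255,0),1)
cv2.imwrite("pics/w1y.png",a[:,:,::-1])
E
```

```text
[18.1224  0.455   0.1435  0.0265]
[18.0397  0.4555  0.143   0.0265]
[17.9976  0.4555  0.1435  0.0265]
[17.8048  0.455   0.144   0.0265]
[17.7909  0.455   0.143   0.0265]
[17.6454  0.4545  0.1435  0.0265]
```

View pics/w1y.png

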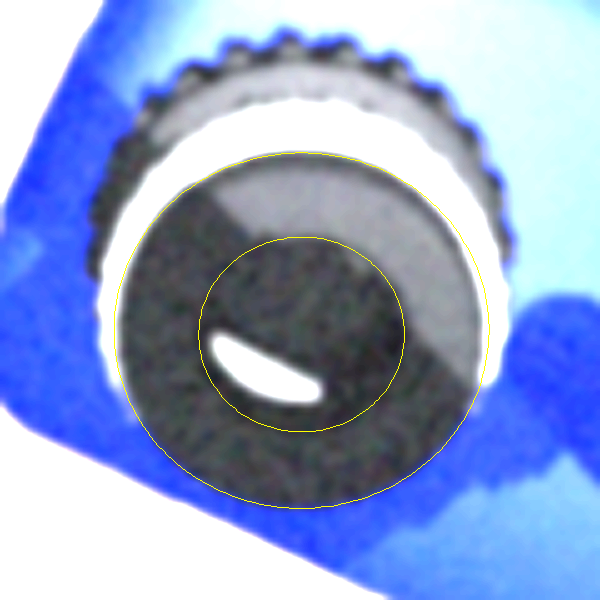

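Call:
{"name": "carry_out", "arguments": {"plan": [[[-0.028,0,-0.0315],[0,0,0],0.085],[[-0.028,0,-0.0315],[0,0,0],0.085],[[-0.028,0,-0.0315],[0,0,0],0.085],[[-0.028,0,-0.0315],[0,0,0],0.085],[[-0.028,0.02,-0.0315],[0,0,0],0.085],[[-0.028,0.02,-0.0315],[0,0,0],0.085],[[-0.028,0.03,-0.0315],[0,0,0],0.085],[[-0.028,0.03,-0.0315],[0,0,0],0.085]]}}

```text
time_s: 3.88
position: [0.4729, -0.1929, 0.2308]
tool_rot: [[0.707, 0.001, -0.708], [0.708, -0.0, 0.707], [0.0, -1.0, -0.001]]
ft_force: [1.3, 0.3, 0.3]
grip_width: 0.0852
```

Call:
{"name": "carry_out", "arguments": {"plan": [[[-0.028,0.02,-0.0315],[0,0,0],0.085],[[-0.025,0.02,-0.0315],[0,0,0],0.085],[[0,0,0],[0,0,0],0.085],[[0,0,0],[0,0,0],0.085]]}}

```text
time_s: 4.38
position: [0.48, -0.2735, 0.1918]
tool_rot: [[0.707, 0.0, -0.707], [0.707, 0.0, 0.707], [0.0, -1.0, -0.0]]
ft_force: [0.2, 0.0, -0.2]
grip_width: 0.0848
```

```bash
python3 - <<'E'
from h import *
s=env.observe(); p=env.get_image("wrist"); cv2.imwrite("pics/w2.png",p["image"][:,:,::-1])
np.save("w2.npy",dict(s=s,p=p),allow_pickle=True)
print(s["time_s"],s["q"].round(1),s["position"],s["ft_force"].round(2))
print(proj(p,[[0.479,-0.275,.084],[.479,-.275,.0]],s))
E
```

```text
4.375 [-42.   23.8  77.9   0.   78.3 -87. ] [ 0.47996165 -0.27352805  0.19177801] [ 0.18  0.02 -0.21]
[[318.07662702 233.38432905]
 [318.44122213 204.9024286 ]]
```

View pics/w2.png

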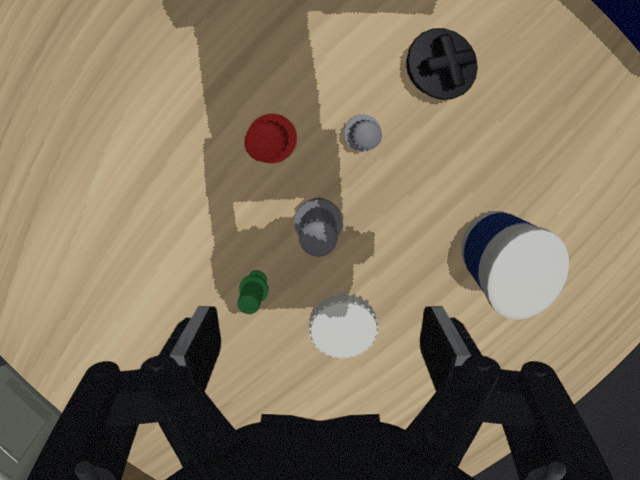

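The plug stands at about (318,225), its top disc at about (318,238) and its collar at about (319,217). Next I'll fit its position by overlay.

```bash
cat > fitp.py <<'E'
from h import *
def fit(f,x0,y0,out,offs=None):
    d=np.load(f,allow_pickle=True).item(); s,p=d["s"],d["p"]; im=p["image"]
    c,r=proj(p,[x0,y0,.06],s)[0].astype(int)
    k=9; x1,y1=c-33,r-33
    a=cv2.resize(im[y1:y1+66,x1:x1+66],None,fx=k,fy=k,interpolation=cv2.INTER_CUBIC)
    a=cv2.convertScaleAbs(a,alpha=1.5,beta=10)
    t=np.linspace(0,2*np.pi,90)
    for z,rr,col in ((.084,.014,(255,255,0)),(.041,.02,(0,255,0)),(.036,.02,(0,255,255))):
        q=proj(p,np.c_[x0+rr*np.cos(t),y0+rr*np.sin(t),0*t+z],s); q=((q-[x1,y1]+.5)*k).astype(int)
        cv2.polylines(a,[q.reshape(-1,1,2)],True,col,1)
    cv2.imwrite(out,a[:,:,::-1])
    for m in (.06,):
        J=[(proj(p,[x0+dx,y0+dy,m],s)-proj(p,[x0,y0,m],s))[0]*k*1000 for dx,dy in ((.001,0),(0,.001))]
        print("px of picture per mm x,y:",np.round(np.array(J)/1000,1))
E
python3 - <<'E'
from fitp import *
fit("w2.npy",.479,-.2775,"pics/f2.png")
d=np.load("w2.npy",allow_pickle=True).item()
E
```

```text
px of picture per mm x,y: [[ 8.3  7.9]
 [ 8.2 -7.9]]
```

View pics/f2.png

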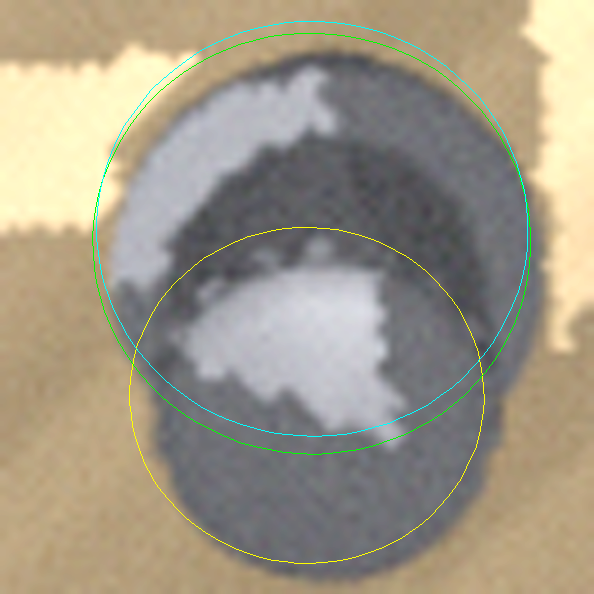

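Call:
{"name": "carry_out", "arguments": {"plan": [[[-0.0023,0.03,-0.0037],[0,0,0],0.06],[[0,0.03,0],[0,0,0],0.06],[[0,0.03,0],[0,0,0],0.06],[[0,0.02,0],[0,0,0],0.06],[[0,0,0],[0,0,0],0.06],[[0,0,0],[0,0,0],0.06]]}}

```text
time_s: 5.18
position: [0.4813, -0.2787, 0.0828]
tool_rot: [[0.707, 0.002, -0.707], [0.707, -0.001, 0.707], [0.0, -1.0, -0.002]]
ft_force: [0.5, -0.4, 0.2]
grip_width: 0.0601
```

```bash
python3 - <<'E'
from fitp import *
s=env.observe(); p=env.get_image("wrist"); cv2.imwrite("pics/w3.png",p["image"][:,:,::-1])
np.save("w3.npy",dict(s=s,p=p),allow_pickle=True)
print(s["time_s"],s["position"],s["grip_width"])
fit("w3.npy",.481,-.2778,"pics/f3.png")
E
```

```text
5.175 [ 0.48127226 -0.27873428  0.08275035] 0.06012638798131862
px of picture per mm x,y: [[ 12.8  11.5]
 [ 12.9 -11.6]]
```

View pics/w3.png

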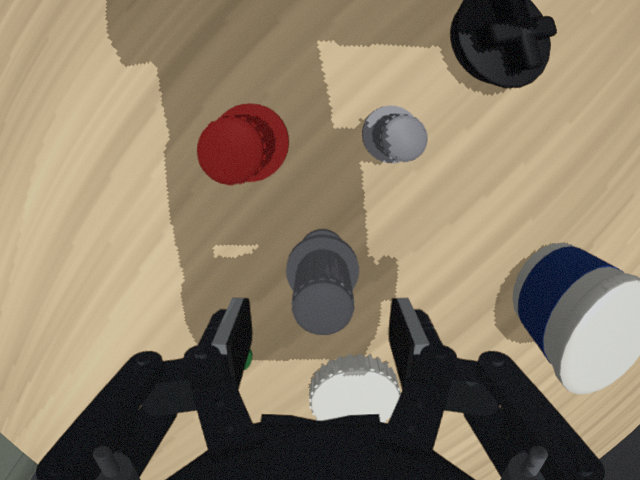

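View pics/f3.png

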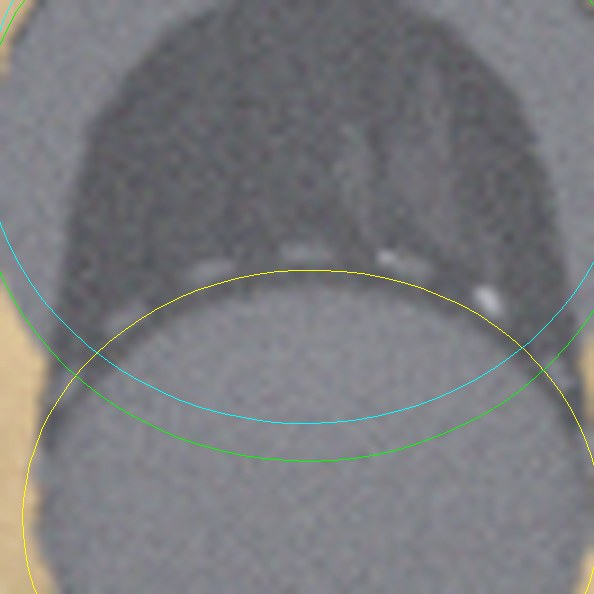

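Call:
{"name": "carry_out", "arguments": {"plan": [[[0.0008,0.02,0],[0,0,0],0.06],[[0,0.017,0],[0,0,0],0.06],[[0,0,0],[0,0,0],0.045],[[0,0,0],[0,0,0],0.038],[[0,0,0],[0,0,0],0.032],[[0,0,0],[0,0,0],0.02],[[0,0,0],[0,0,0],0.02],[[0,0,0],[0,0,0],0.02]], "force": 80}}

```text
time_s: 6.22
position: [0.4815, -0.2787, 0.0453]
tool_rot: [[0.708, 0.001, -0.706], [0.706, -0.001, 0.708], [0.0, -1.0, -0.002]]
ft_force: [-0.5, 0.4, 6.7]
grip_width: 0.0263
```

```bash
python3 - <<'E'
from fitp import *
s=env.observe(); p=env.get_image("wrist"); cv2.imwrite("pics/w4.png",p["image"][:,:,::-1])
print(s["time_s"],s["position"],s["grip_width"],s["ft_force"].round(2),s["wrist_torque"].round(3))
E
```

```text
6.225 [ 0.48150592 -0.27868669  0.04531978] 0.026280093067859615 [-0.5   0.35  6.69] [ 0.089  0.182 -0.036]
```

View pics/w4.png

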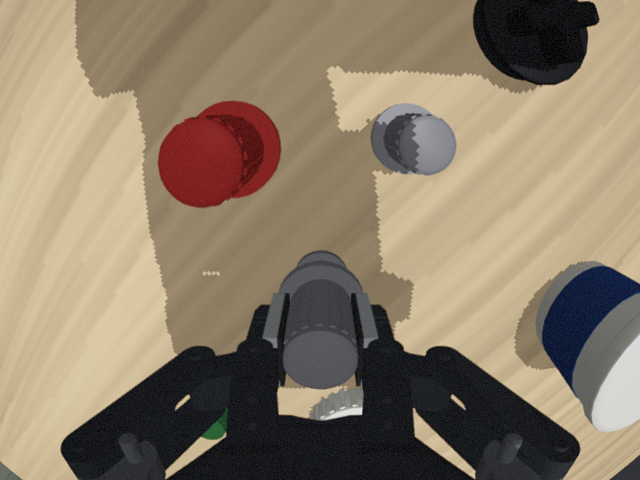

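Call:
{"name": "carry_out", "arguments": {"plan": [[[0,-0.02,0],[0,0,0],0.02],[[0,-0.045,0],[0,0,0],0.02],[[0,-0.045,0],[0,0,0],0.02],[[0,-0.045,0],[0,0,0],0.02],[[0,-0.045,0],[0,0,0],0.02],[[0,-0.045,0],[0,0,0],0.02],[[0,-0.04,0],[0,0,0],0.02],[[0,0,0],[0,0,0],0.02]]}}

```text
time_s: 7.28
position: [0.4816, -0.2787, 0.3323]
tool_rot: [[0.708, 0.005, -0.706], [0.706, -0.004, 0.708], [0.0, -1.0, -0.006]]
ft_force: [0.4, 0.1, -2.0]
grip_width: 0.0265
```

```bash
python3 - <<'E'
from fitp import *
s=env.observe(); p=env.get_image("wrist"); cv2.imwrite("pics/w5.png",p["image"][:,:,::-1])
print(s["time_s"],s["position"],s["grip_width"],s["ft_force"].round(2),s["wrist_torque"].round(3))
E
```

```text
7.275 [ 0.48158495 -0.27867295  0.3323403 ] 0.02645282151035508 [ 0.38  0.08 -2.01] [0.008 0.051 0.014]
```

View pics/w5.png

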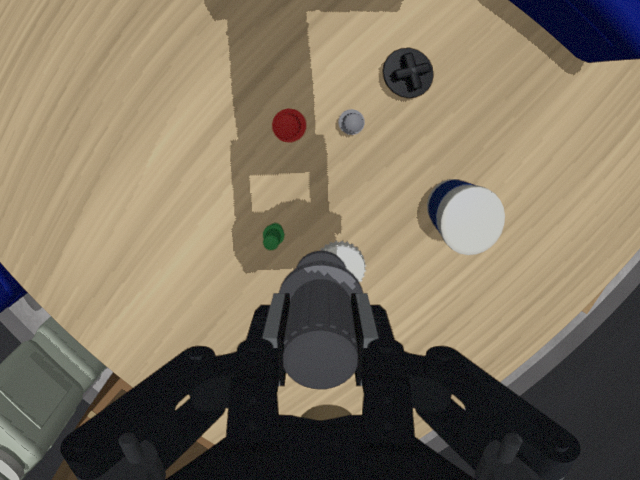

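The plug is held unchanged in the hand (top disc at (321,362)). Now I'll carry it over to the coupling.

Call:
{"name": "carry_out", "arguments": {"plan": [[[0.025,0,0.028],[0,0,0],0.02],[[0.03,0,0.034],[0,0,0],0.02],[[0.03,0,0.034],[0,0,0],0.02],[[0.03,0,0.034],[0,0,0],0.02],[[0.03,0,0.034],[0,0,0],0.02],[[0.03,0,0.034],[0,0,0],0.02],[[0.03,0,0.034],[0,0,0],0.02],[[0.03,0,0.034],[0,0,0],0.02]]}}

```text
time_s: 8.32
position: [0.4588, 0.0774, 0.3278]
tool_rot: [[0.708, -0.003, -0.706], [0.706, 0.0, 0.708], [-0.002, -1.0, 0.002]]
ft_force: [0.6, 0.1, -1.7]
grip_width: 0.0266
```

Call:
{"name": "carry_out", "arguments": {"plan": [[[0.025,0,0.0285],[0,0,0],0.02],[[0.02,0,0.023],[0,0,0],0.02],[[0,0,0],[0,0,0],0.02],[[0,0,0],[0,0,0],0.02]]}}

```text
time_s: 8.82
position: [0.4549, 0.1437, 0.3284]
tool_rot: [[0.708, -0.002, -0.706], [0.706, -0.0, 0.708], [-0.002, -1.0, 0.001]]
ft_force: [0.2, -0.3, -0.5]
grip_width: 0.0266
```

```bash
python3 - <<'E'
from fitp import *
s=env.observe(); p=env.get_image("wrist"); cv2.imwrite("pics/w6.png",p["image"][:,:,::-1])
np.save("w6.npy",dict(s=s,p=p),allow_pickle=True)
print(s["time_s"],s["position"],s["grip_width"],s["ft_force"].round(2),s["wrist_torque"].round(3),s["tool_rot"].round(4))
E
```

```text
8.825 [0.45488834 0.14366171 0.32841381] 0.026602465468330273 [ 0.24 -0.32 -0.49] [ 0.005 -0.033 -0.004] [[ 7.079e-01 -1.900e-03 -7.063e-01]
 [ 7.063e-01 -4.000e-04  7.080e-01]
 [-1.600e-03 -1.000e+00  1.000e-03]]
```

View pics/w6.png

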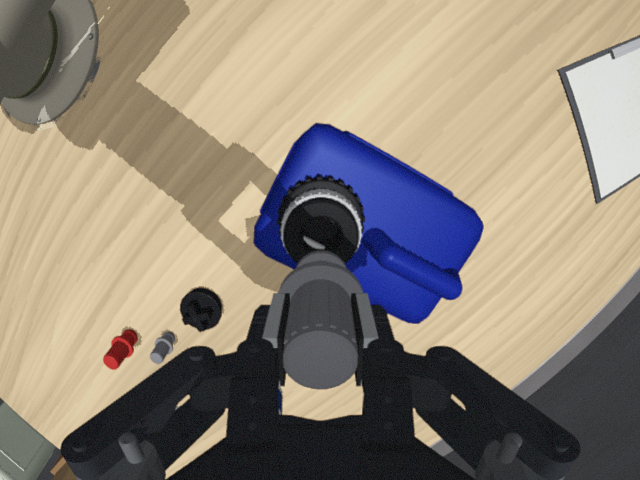

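```bash
python3 - <<'E'
from fitp import *
d=np.load("w6.npy",allow_pickle=True).item(); s,p=d["s"],d["p"]; im=p["image"]
k=5; x1,y1=260,240; a=cv2.resize(im[y1:y1+110,x1:x1+120],None,fx=k,fy=k,interpolation=cv2.INTER_CUBIC)
a=cv2.convertScaleAbs(a,alpha=1.6,beta=10)
t=np.linspace(0,2*np.pi,90)
for h,rr,col in ((.084,.014,(255,255,0)),(.041,.02,(0,255,0)),(.036,.02,(0,255,255)),(.007,.014,(255,0,255)),(0,.0105,(255,0,0))):
    X=np.c_[rr*np.cos(t),0*t+.0453-h,rr*np.sin(t)]@s["tool_rot"].T+s["position"]
    q=((proj(p,X,s)-[x1,y1]+.5)*k).astype(int); cv2.polylines(a,[q.reshape(-1,1,2)],True,col,1)
cv2.imwrite("pics/f6.png",a[:,:,::-1])
b=cv2.resize(im[170:260,270:370],None,fx=6,fy=6,interpolation=cv2.INTER_CUBIC); b=np.clip(b*1.0*2.5,0,255).astype(np.uint8).copy()
for rr in (.0265,.0145):
    q=((proj(p,np.c_[.455+rr*np.cos(t),.1433+rr*np.sin(t),0*t+.226],s)-[270,170]+.5)*6).astype(int); cv2.polylines(b,[q.reshape(-1,1,2)],True,(255,255,0),1)
cv2.imwrite("pics/f6b.png",b[:,:,::-1])
E
```

```text
(no output)
```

View pics/f6.png

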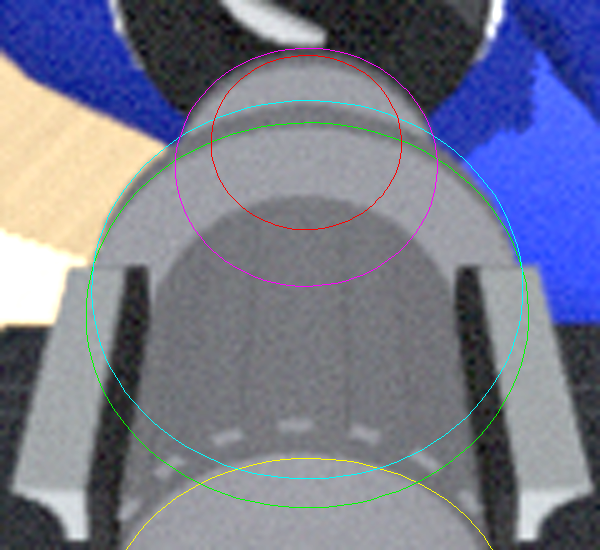

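View pics/f6b.png

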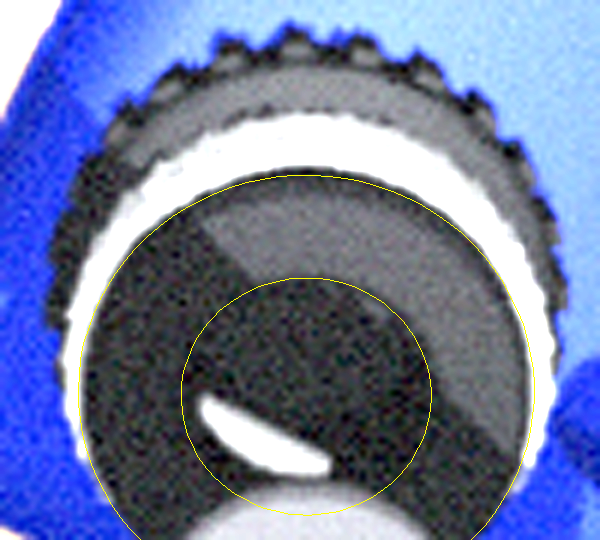

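Call:
{"name": "carry_out", "arguments": {"plan": [[[0,0.025,0],[0,0,0],0.02],[[0,0.018,0],[0,0,0],0.02],[[0,0.008,0],[0,0,0],0.02],[[0,0.004,0],[0,0,0],0.02],[[0,0.004,0],[0,0,0],0.02],[[0,0.003,0],[0,0,0],0.02],[[0,0,0],[0,0,0],0.02]]}}

```text
time_s: 9.75
position: [0.4551, 0.1442, 0.2673]
tool_rot: [[0.708, 0.0, -0.706], [0.706, -0.0, 0.708], [0.0, -1.0, -0.0]]
ft_force: [-0.0, -0.1, -0.1]
grip_width: 0.0267
```

```bash
cat > o.py <<'E'
from h import *
s=env.observe(); print(s["time_s"],s["position"].round(4),s["grip_width"].round(4),s["ft_force"].round(2),s["wrist_torque"].round(3),s["tool_rot"][:,1].round(4), s["joint_efforts"].round(1))
E
python3 o.py; python3 - <<'E'
from h import *
p=env.get_image("wrist"); cv2.imwrite("pics/w7.png",p["image"][:,:,::-1])
p=env.get_image("scene"); cv2.imwrite("pics/s7.png",cv2.resize(p["image"][80:230,340:500],None,fx=4,fy=4)[:,:,::-1])
E
```

```text
Traceback (most recent call last):
  File "o.py", line 2, in <module>
    s=env.observe(); print(s["time_s"],s["position"].round(4),s["grip_width"].round(4),s["ft_force"].round(2),s["wrist_torque"].round(3),s["tool_rot"][:,1].round(4), s["joint_efforts"].round(1))
                                                              ^^^^^^^^^^^^^^^^^^^^^
AttributeError: 'float' object has no attribute 'round'
```

View pics/w7.png

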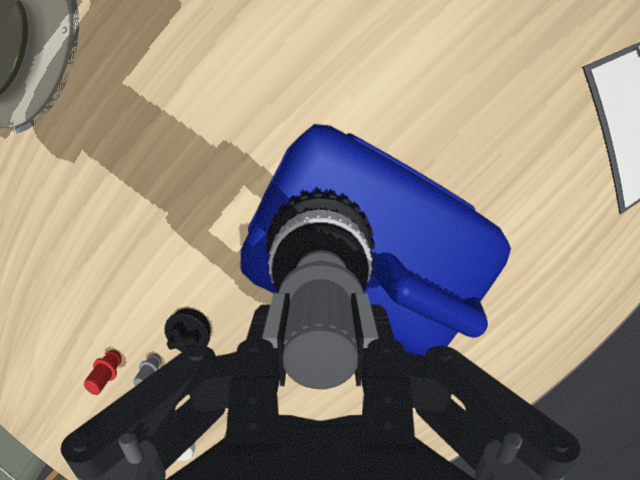

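View pics/s7.png

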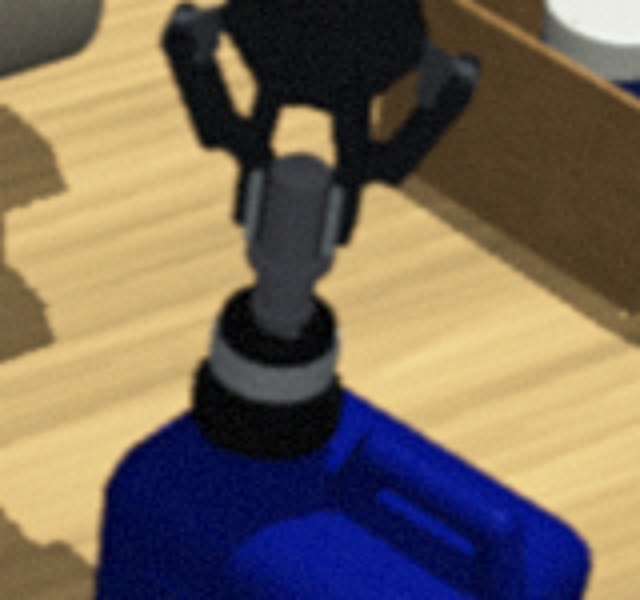

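The nose is entering the mouth with no contact force. From here I go down in small steps.

Call:
{"name": "carry_out", "arguments": {"plan": [[[-0.0006,0.002,-0.0002],[0,0,0],0.02],[[0,0.002,0],[0,0,0],0.02],[[0,0.001,0],[0,0,0],0.02],[[0,0,0],[0,0,0],0.02]]}}

```text
time_s: 10.35
position: [0.4549, 0.1435, 0.2623]
tool_rot: [[0.708, 0.0, -0.706], [0.706, -0.0, 0.708], [-0.0, -1.0, -0.0]]
ft_force: [0.5, -0.1, -1.2]
grip_width: 0.0262
```

Call:
{"name": "carry_out", "arguments": {"plan": [[[0,0.001,0],[0,0,0],0.02],[[0,0.001,0],[0,0,0],0.02],[[0,0.001,0],[0,0,0],0.02],[[0,0,0],[0,0,0],0.02]]}}

```text
time_s: 10.85
position: [0.4549, 0.1436, 0.2592]
tool_rot: [[0.708, -0.0, -0.706], [0.706, -0.0, 0.708], [-0.0, -1.0, -0.0]]
ft_force: [2.0, -0.4, -0.8]
grip_width: 0.0263
```

```bash
sed -i 's/s\["grip_width"\].round(4)/round(s["grip_width"],4)/' o.py; python3 o.py
```

```text
10.85 [0.4549 0.1436 0.2592] 0.0263 [ 2.02 -0.42 -0.81] [-0.22  -0.282  0.005] [-0.e+00 -1.e-04 -1.e+00] [  0.7 -37.3 -23.1   0.3   0.3  -0. ]
```

Call:
{"name": "carry_out", "arguments": {"plan": [[[0.0004,0,-0.0004],[0,0,0],0.02],[[0,0.001,0],[0,0,0],0.02],[[0,0,0],[0,0,0],0.02]]}}

```text
time_s: 11.22
position: [0.4553, 0.1436, 0.2582]
tool_rot: [[0.708, -0.0, -0.706], [0.706, 0.0, 0.708], [-0.0, -1.0, 0.0]]
ft_force: [-0.6, -0.6, -2.0]
grip_width: 0.0267
```

```bash
python3 o.py
```

```text
11.225 [0.4553 0.1436 0.2582] 0.0267 [-0.58 -0.57 -2.  ] [-0.072 -0.038  0.019] [-3.e-04  1.e-04 -1.e+00] [  0.2 -37.2 -23.4   0.1   0.1  -0. ]
```

Call:
{"name": "carry_out", "arguments": {"plan": [[[0,0.001,0],[0,0,0],0.02],[[0,0.001,0],[0,0,0],0.02],[[0,0.001,0],[0,0,0],0.02],[[0,0.001,0],[0,0,0],0.02]]}}

```text
time_s: 11.72
position: [0.4553, 0.1436, 0.2542]
tool_rot: [[0.708, -0.0, -0.706], [0.706, 0.0, 0.708], [-0.0, -1.0, 0.0]]
ft_force: [-0.7, 0.6, -0.7]
grip_width: 0.0264
```

Call:
{"name": "carry_out", "arguments": {"plan": [[[0,0.001,0],[0,0,0],0.02],[[0,0.001,0],[0,0,0],0.02],[[0,0.001,0],[0,0,0],0.02]]}}

```text
time_s: 12.1
position: [0.4557, 0.1435, 0.2518]
tool_rot: [[0.708, 0.001, -0.706], [0.706, -0.0, 0.708], [0.001, -1.0, -0.001]]
ft_force: [-0.3, -1.8, 5.2]
grip_width: 0.026
```

```bash
python3 o.py
```

```text
12.1 [0.4557 0.1435 0.2518] 0.026 [-0.31 -1.84  5.22] [-0.223 -0.01   0.054] [ 1.3e-03 -2.0e-04 -1.0e+00] [  0.6 -34.2 -21.3   0.4  -0.    0. ]
```

Call:
{"name": "carry_out", "arguments": {"plan": [[[-0.0002,0.001,-0.0002],[0,0,0],0.02],[[0,0.001,0],[0,0,0],0.02],[[0,0.001,0],[0,0,0],0.02]]}}

```text
time_s: 12.48
position: [0.4558, 0.1435, 0.2493]
tool_rot: [[0.708, 0.002, -0.706], [0.706, 0.0, 0.708], [0.002, -1.0, -0.001]]
ft_force: [-0.5, -0.7, 8.5]
grip_width: 0.0264
```

Call:
{"name": "carry_out", "arguments": {"plan": [[[0,0.001,0],[0,0,0],0.02],[[0,0.001,0],[0,0,0],0.02],[[0,0.001,0],[0,0,0],0.02]]}}

```text
time_s: 12.85
position: [0.4556, 0.1434, 0.2456]
tool_rot: [[0.708, 0.001, -0.706], [0.706, 0.0, 0.708], [0.001, -1.0, -0.0]]
ft_force: [-0.3, -0.0, 3.7]
grip_width: 0.0262
```

```bash
python3 o.py
```

```text
12.85 [0.4556 0.1434 0.2456] 0.0262 [-0.31 -0.01  3.68] [-0.093 -0.161  0.036] [ 1.1e-03  5.0e-04 -1.0e+00] [  0.3 -36.  -21.8   0.1   0.3   0. ]
```

Call:
{"name": "carry_out", "arguments": {"plan": [[[0,0.001,0],[0,0,0],0.02],[[0,0.001,0],[0,0,0],0.02],[[0,0.001,0],[0,0,0],0.02],[[0,0.001,0],[0,0,0],0.02]]}}

```text
time_s: 13.35
position: [0.4553, 0.1433, 0.2412]
tool_rot: [[0.708, -0.0, -0.706], [0.706, -0.0, 0.708], [-0.0, -1.0, 0.0]]
ft_force: [0.3, -0.2, 2.9]
grip_width: 0.0264
```

Call:
{"name": "carry_out", "arguments": {"plan": [[[0,0.001,0],[0,0,0],0.02],[[0,0.001,0],[0,0,0],0.02],[[0,0.001,0],[0,0,0],0.02]]}}

```text
time_s: 13.72
position: [0.4551, 0.1433, 0.2378]
tool_rot: [[0.708, -0.001, -0.706], [0.706, 0.0, 0.708], [-0.001, -1.0, 0.001]]
ft_force: [0.2, 0.5, -0.9]
grip_width: 0.0262
```

Call:
{"name": "carry_out", "arguments": {"plan": [[[0,0.001,0],[0,0,0],0.02],[[0,0,0],[0,0,0],0.02]]}}

```text
time_s: 13.98
position: [0.4553, 0.1433, 0.2371]
tool_rot: [[0.708, -0.0, -0.706], [0.706, 0.0, 0.708], [-0.0, -1.0, 0.0]]
ft_force: [-0.0, -0.1, -1.0]
grip_width: 0.0266
```

```bash
python3 o.py
```

```text
13.975 [0.4553 0.1433 0.2371] 0.0266 [-0.01 -0.12 -1.01] [-0.048 -0.005 -0.011] [-4.e-04  0.e+00 -1.e+00] [ -0.  -37.3 -22.9   0.   -0.    0. ]
```

The force has dropped to about zero, so it has probably snapped. I'll seat the collar gently.

Call:
{"name": "carry_out", "arguments": {"plan": [[[0,0.001,0],[0,0,0],0.02],[[0,0,0],[0,0,0],0.02]]}}

```text
time_s: 14.22
position: [0.4553, 0.1433, 0.2362]
tool_rot: [[0.708, -0.0, -0.706], [0.706, -0.0, 0.708], [-0.0, -1.0, 0.0]]
ft_force: [0.6, 0.4, -0.4]
grip_width: 0.0267
```

Call:
{"name": "carry_out", "arguments": {"plan": [[[0,0.0005,0],[0,0,0],0.02],[[0,0.0005,0],[0,0,0],0.02],[[0,0,0],[0,0,0],0.02]]}}

```text
time_s: 14.6
position: [0.4554, 0.1433, 0.2354]
tool_rot: [[0.708, 0.0, -0.706], [0.706, -0.0, 0.708], [0.0, -1.0, -0.0]]
ft_force: [-0.9, 0.4, 0.9]
grip_width: 0.0265
```

```bash
python3 o.py
```

```text
14.6 [0.4554 0.1433 0.2354] 0.0265 [-0.95  0.36  0.87] [ 0.03   0.039 -0.035] [ 2.e-04 -0.e+00 -1.e+00] [ -0.  -36.8 -22.6   0.   -0.1  -0. ]
```

Call:
{"name": "carry_out", "arguments": {"plan": [[[0,0.0005,0],[0,0,0],0.02],[[0,0.0005,0],[0,0,0],0.02],[[0,0,0],[0,0,0],0.02]]}}

```text
time_s: 14.98
position: [0.4556, 0.1433, 0.2354]
tool_rot: [[0.708, 0.002, -0.706], [0.706, -0.0, 0.708], [0.001, -1.0, -0.001]]
ft_force: [-2.3, 1.1, 8.3]
grip_width: 0.0265
```

```bash
python3 o.py
```

```text
14.975 [0.4556 0.1433 0.2354] 0.0265 [-2.28  1.09  8.26] [-0.183  0.525  0.003] [ 1.7e-03 -1.0e-04 -1.0e+00] [ -0.2 -33.  -20.9   0.1  -0.7  -0. ]
```

Call:
{"name": "carry_out", "arguments": {"plan": [[[0,0.0007,0],[0,0,0],0.02],[[0,0,0],[0,0,0],0.02]]}}

```text
time_s: 15.22
position: [0.4557, 0.1433, 0.2353]
tool_rot: [[0.708, 0.003, -0.706], [0.706, -0.0, 0.708], [0.002, -1.0, -0.002]]
ft_force: [-3.0, -0.1, 13.5]
grip_width: 0.0264
```

```bash
python3 o.py;  python3 - <<'E'
from h import *
p=env.get_image("wrist"); cv2.imwrite("pics/w8.png",p["image"][:,:,::-1])
p=env.get_image("scene"); cv2.imwrite("pics/s8.png",cv2.resize(p["image"][80:230,340:500],None,fx=4,fy=4)[:,:,::-1])
E
```

```text
15.225 [0.4557 0.1433 0.2353] 0.0264 [-2.96 -0.06 13.52] [-0.157  0.773 -0.047] [ 2.9e-03 -1.0e-04 -1.0e+00] [ -0.3 -30.6 -19.7   0.2  -1.1  -0. ]
```

View pics/s8.png

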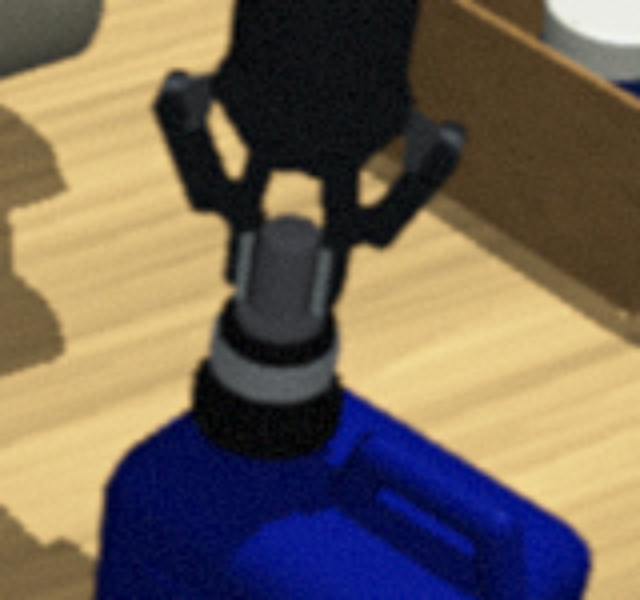

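View pics/w8.png

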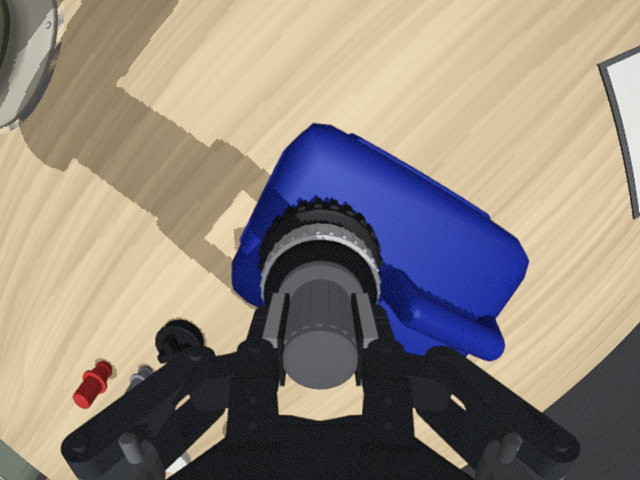

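The collar is seated (z stopped at 0.2353, 13.5 N). Next I unload and tug upward in small steps.

Call:
{"name": "carry_out", "arguments": {"plan": [[[0,-0.001,0],[0,0,0],0.02],[[0,-0.001,0],[0,0,0],0.02],[[0,-0.001,0],[0,0,0],0.02],[[0,-0.0005,0],[0,0,0],0.02]]}}

```text
time_s: 15.82
position: [0.4553, 0.1433, 0.2369]
tool_rot: [[0.708, -0.001, -0.706], [0.706, -0.0, 0.708], [-0.0, -1.0, 0.0]]
ft_force: [0.5, 0.2, -1.3]
grip_width: 0.0263
```

Call:
{"name": "carry_out", "arguments": {"plan": [[[0,-0.0005,0],[0,0,0],0.02],[[0,-0.0005,0],[0,0,0],0.02]]}}

```text
time_s: 16.08
position: [0.4554, 0.1433, 0.2381]
tool_rot: [[0.708, -0.0, -0.706], [0.706, 0.0, 0.708], [-0.0, -1.0, 0.0]]
ft_force: [0.4, 0.6, -1.5]
grip_width: 0.0262
```

```bash
python3 o.py
```

```text
16.075 [0.4554 0.1433 0.2381] 0.0262 [ 0.39  0.57 -1.48] [ 0.011 -0.035 -0.035] [-2.e-04  0.e+00 -1.e+00] [ -0.  -37.4 -22.9   0.   -0.    0. ]
```

Call:
{"name": "carry_out", "arguments": {"plan": [[[0,-0.0005,0],[0,0,0],0.02],[[0,-0.0005,0],[0,0,0],0.02]]}}

```text
time_s: 16.32
position: [0.4554, 0.1433, 0.2391]
tool_rot: [[0.708, -0.0, -0.706], [0.706, -0.0, 0.708], [-0.0, -1.0, 0.0]]
ft_force: [0.3, 1.0, -0.1]
grip_width: 0.0266
```

Call:
{"name": "carry_out", "arguments": {"plan": [[[0,-0.0005,0],[0,0,0],0.02]]}}

```text
time_s: 16.45
position: [0.4553, 0.1433, 0.2394]
tool_rot: [[0.708, -0.0, -0.706], [0.706, 0.0, 0.708], [-0.0, -1.0, 0.0]]
ft_force: [0.6, 0.1, -5.9]
grip_width: 0.0263
```

```bash
python3 o.py
```

```text
16.45 [0.4553 0.1433 0.2394] 0.0263 [ 0.59  0.09 -5.88] [ 0.064 -0.239 -0.029] [-4.e-04  0.e+00 -1.e+00] [ -0.1 -39.5 -24.   -0.1   0.3  -0. ]
```

Call:
{"name": "carry_out", "arguments": {"plan": [[[0,-0.0004,0],[0,0,0],0.02],[[0,0,0],[0,0,0],0.02]]}}

```text
time_s: 16.7
position: [0.4553, 0.1433, 0.2395]
tool_rot: [[0.708, -0.001, -0.706], [0.706, 0.0, 0.708], [-0.001, -1.0, 0.001]]
ft_force: [0.9, 0.7, -8.6]
grip_width: 0.0264
```

```bash
python3 o.py
```

```text
16.7 [0.4553 0.1433 0.2395] 0.0264 [ 0.89  0.67 -8.59] [ 0.088 -0.356  0.014] [-1.e-03  1.e-04 -1.e+00] [ -0.1 -41.2 -24.8  -0.2   0.5  -0. ]
```

Call:
{"name": "carry_out", "arguments": {"plan": [[[0,-0.0005,0],[0,0,0],0.02],[[0,0,0],[0,0,0],0.02]]}}

```text
time_s: 16.95
position: [0.4552, 0.1433, 0.2397]
tool_rot: [[0.708, -0.002, -0.706], [0.706, 0.0, 0.708], [-0.001, -1.0, 0.001]]
ft_force: [3.2, 0.6, -17.3]
grip_width: 0.026
```

```bash
python3 o.py
```

```text
16.95 [0.4552 0.1433 0.2397] 0.026 [  3.2    0.61 -17.26] [ 0.191 -0.748  0.055] [-0.0016  0.     -1.    ] [ -0.1 -45.1 -26.7  -0.3   1.   -0. ]
```

That gave 17 N, more than I wanted, though still under 20 N. I'll ease back slightly and then hold.

Call:
{"name": "carry_out", "arguments": {"plan": [[[0,0.0004,0],[0,0,0],0.02]]}}

```text
time_s: 17.08
position: [0.4552, 0.1433, 0.2396]
tool_rot: [[0.708, -0.001, -0.706], [0.706, 0.0, 0.708], [-0.001, -1.0, 0.001]]
ft_force: [2.0, 0.8, -15.1]
grip_width: 0.0262
```

```bash
python3 o.py
```

```text
17.075 [0.4552 0.1433 0.2396] 0.0262 [  1.98   0.77 -15.05] [ 0.206 -0.524 -0.017] [-0.0012  0.     -1.    ] [ -0.2 -44.  -26.4  -0.3   0.8  -0. ]
```

Call:
{"name": "carry_out", "arguments": {"plan": [[[0,0.0001,0],[0,0,0],0.02],[[0,0,0],[0,0,0],0.02]]}}

```text
time_s: 17.32
position: [0.4552, 0.1433, 0.2397]
tool_rot: [[0.708, -0.001, -0.706], [0.706, 0.0, 0.708], [-0.001, -1.0, 0.001]]
ft_force: [3.4, 1.7, -18.9]
grip_width: 0.0262
```

```bash
python3 o.py
```

```text
17.325 [0.4552 0.1433 0.2397] 0.0262 [  3.42   1.7  -18.89] [ 0.254 -0.573 -0.047] [-9.e-04  0.e+00 -1.e+00] [ -0.2 -45.6 -27.4  -0.3   0.9  -0. ]
```

The force climbs with time under a held offset, which points to integral action in the controller. I'll put the command back almost onto the measured height.

Call:
{"name": "carry_out", "arguments": {"plan": [[[0,0.0006,0],[0,0,0],0.02]]}}

```text
time_s: 17.45
position: [0.4553, 0.1433, 0.2396]
tool_rot: [[0.708, -0.0, -0.706], [0.706, -0.0, 0.708], [-0.0, -1.0, 0.0]]
ft_force: [0.9, 0.5, -11.8]
grip_width: 0.0263
```

```bash
python3 o.py
```

```text
17.45 [0.4553 0.1433 0.2396] 0.0263 [  0.89   0.48 -11.78] [ 0.18  -0.184  0.019] [-1.e-04 -1.e-04 -1.e+00] [ -0.3 -42.5 -26.2  -0.2   0.3  -0. ]
```

Call:
{"name": "carry_out", "arguments": {"plan": [[[0,-0.0001,0],[0,0,0],0.02]]}}

```text
time_s: 17.58
position: [0.4552, 0.1433, 0.2396]
tool_rot: [[0.708, -0.0, -0.706], [0.706, -0.0, 0.708], [-0.0, -1.0, 0.0]]
ft_force: [1.3, 0.9, -15.6]
grip_width: 0.0262
```

```bash
python3 o.py
```

```text
17.575 [0.4552 0.1433 0.2396] 0.0262 [  1.29   0.93 -15.56] [ 0.192 -0.323 -0.075] [-2.e-04 -0.e+00 -1.e+00] [ -0.3 -44.  -27.   -0.2   0.5  -0. ]
```

Call:
{"name": "carry_out", "arguments": {"plan": [[[0,0.0001,0],[0,0,0],0.02],[[0,0,0],[0,0,0],0.02]]}}

```text
time_s: 17.82
position: [0.4553, 0.1433, 0.2396]
tool_rot: [[0.708, 0.0, -0.706], [0.706, -0.0, 0.708], [-0.0, -1.0, -0.0]]
ft_force: [0.1, 1.0, -13.3]
grip_width: 0.0264
```

```bash
python3 o.py
```

```text
17.825 [0.4553 0.1433 0.2396] 0.0264 [  0.07   1.03 -13.32] [ 0.182 -0.166 -0.014] [ 0. -0. -1.] [ -0.3 -43.  -26.7  -0.2   0.2  -0. ]
```

Call:
{"name": "carry_out", "arguments": {"plan": [[[0,0,0],[0,0,0],0.02],[[0,0,0],[0,0,0],0.02]]}}

```text
time_s: 18.08
position: [0.4553, 0.1433, 0.2395]
tool_rot: [[0.708, -0.0, -0.706], [0.706, -0.0, 0.708], [-0.0, -1.0, -0.0]]
ft_force: [0.2, 1.7, -11.2]
grip_width: 0.0262
```

Call:
{"name": "carry_out", "arguments": {"plan": [[[0,0,0],[0,0,0],0.02],[[0,0,0],[0,0,0],0.02]]}}

```text
time_s: 18.32
position: [0.4553, 0.1433, 0.2395]
tool_rot: [[0.708, 0.0, -0.706], [0.706, -0.0, 0.708], [-0.0, -1.0, -0.0]]
ft_force: [-0.4, 0.5, -11.2]
grip_width: 0.0263
```

```bash
python3 o.py
```

```text
18.325 [0.4553 0.1433 0.2395] 0.0263 [ -0.4    0.46 -11.21] [ 0.048  0.032 -0.028] [ 0.e+00 -1.e-04 -1.e+00] [ -0.3 -42.  -26.5  -0.1  -0.1  -0. ]
```

Call:
{"name": "carry_out", "arguments": {"plan": [[[0,-4e-05,0],[0,0,0],0.02],[[0,0,0],[0,0,0],0.02],[[0,0,0],[0,0,0],0.02]]}}

```text
time_s: 18.7
position: [0.4553, 0.1433, 0.2395]
tool_rot: [[0.708, -0.0, -0.706], [0.706, -0.0, 0.708], [-0.0, -1.0, 0.0]]
ft_force: [-1.5, 0.7, -10.2]
grip_width: 0.0262
```

Call:
{"name": "carry_out", "arguments": {"plan": [[[0,0,0],[0,0,0],0.02],[[0,0,0],[0,0,0],0.02],[[0,0,0],[0,0,0],0.02]]}}

```text
time_s: 19.08
position: [0.4554, 0.1433, 0.2395]
tool_rot: [[0.708, 0.0, -0.706], [0.706, -0.0, 0.708], [0.0, -1.0, -0.0]]
ft_force: [-0.9, 0.8, -9.8]
grip_width: 0.0263
```

Call:
{"name": "carry_out", "arguments": {"plan": [[[0,0,0],[0,0,0],0.02],[[0,0,0],[0,0,0],0.02],[[0,0,0],[0,0,0],0.02]]}}

```text
time_s: 19.45
position: [0.4554, 0.1433, 0.2395]
tool_rot: [[0.708, -0.0, -0.706], [0.706, -0.0, 0.708], [-0.0, -1.0, 0.0]]
ft_force: [-1.7, -0.0, -9.5]
grip_width: 0.0262
```

Call:
{"name": "carry_out", "arguments": {"plan": [[[0,0,0],[0,0,0],0.02],[[0,0,0],[0,0,0],0.02],[[0,0,0],[0,0,0],0.02]]}}

```text
time_s: 19.82
position: [0.4554, 0.1433, 0.2395]
tool_rot: [[0.708, 0.0, -0.706], [0.706, -0.0, 0.708], [-0.0, -1.0, -0.0]]
ft_force: [-0.6, 0.3, -9.4]
grip_width: 0.0265
```

```bash
python3 o.py
```

```text
19.825 [0.4554 0.1433 0.2395] 0.0265 [-0.59  0.35 -9.39] [-0.015  0.265 -0.029] [ 0. -0. -1.] [ -0.3 -41.2 -26.3  -0.   -0.3  -0. ]
```

Call:
{"name": "carry_out", "arguments": {"plan": [[[0,-8e-05,0],[0,0,0],0.02],[[0,0,0],[0,0,0],0.02],[[0,0,0],[0,0,0],0.02]]}}

```text
time_s: 20.2
position: [0.4554, 0.1433, 0.2395]
tool_rot: [[0.708, -0.0, -0.706], [0.706, -0.0, 0.708], [-0.0, -1.0, 0.0]]
ft_force: [-1.6, 0.1, -10.3]
grip_width: 0.0261
```

Call:
{"name": "carry_out", "arguments": {"plan": [[[0,0,0],[0,0,0],0.02],[[0,0,0],[0,0,0],0.02],[[0,0,0],[0,0,0],0.02]]}}

```text
time_s: 20.58
position: [0.4554, 0.1433, 0.2395]
tool_rot: [[0.708, -0.0, -0.706], [0.706, -0.0, 0.708], [-0.0, -1.0, 0.0]]
ft_force: [-0.8, -0.3, -11.0]
grip_width: 0.0265
```

```bash
python3 o.py
```

```text
20.575 [0.4554 0.1433 0.2395] 0.0265 [ -0.77  -0.34 -10.96] [-0.013  0.148  0.012] [-1.e-04 -0.e+00 -1.e+00] [ -0.2 -41.7 -26.5  -0.   -0.2  -0. ]
```

Call:
{"name": "carry_out", "arguments": {"plan": [[[0,-5e-05,0],[0,0,0],0.02],[[0,0,0],[0,0,0],0.02],[[0,0,0],[0,0,0],0.02],[[0,0,0],[0,0,0],0.02]]}}

```text
time_s: 21.08
position: [0.4553, 0.1433, 0.2395]
tool_rot: [[0.708, -0.0, -0.706], [0.706, 0.0, 0.708], [-0.0, -1.0, 0.0]]
ft_force: [-0.4, 0.8, -11.1]
grip_width: 0.0261
```

Call:
{"name": "carry_out", "arguments": {"plan": [[[0,0,0],[0,0,0],0.02],[[0,0,0],[0,0,0],0.02],[[0,0,0],[0,0,0],0.02],[[0,0,0],[0,0,0],0.02]]}}

```text
time_s: 21.58
position: [0.4554, 0.1433, 0.2396]
tool_rot: [[0.708, -0.0, -0.706], [0.706, -0.0, 0.708], [-0.0, -1.0, 0.0]]
ft_force: [-0.6, 1.2, -11.7]
grip_width: 0.0265
```

Call:
{"name": "carry_out", "arguments": {"plan": [[[0,0,0],[0,0,0],0.02],[[0,0,0],[0,0,0],0.02],[[0,0,0],[0,0,0],0.02],[[0,0,0],[0,0,0],0.02]]}}

```text
time_s: 22.08
position: [0.4554, 0.1433, 0.2396]
tool_rot: [[0.708, -0.0, -0.706], [0.706, 0.0, 0.708], [-0.0, -1.0, 0.0]]
ft_force: [-0.1, 0.1, -12.5]
grip_width: 0.0261
```

Call:
{"name": "carry_out", "arguments": {"plan": [[[0,0,0],[0,0,0],0.02],[[0,0,0],[0,0,0],0.02],[[0,0,0],[0,0,0],0.02],[[0,0,0],[0,0,0],0.02]]}}

```text
time_s: 22.58
position: [0.4554, 0.1433, 0.2396]
tool_rot: [[0.708, -0.0, -0.706], [0.706, 0.0, 0.708], [-0.0, -1.0, 0.0]]
ft_force: [-0.8, 1.1, -12.7]
grip_width: 0.0262
```

```bash
python3 o.py
```

```text
22.575 [0.4554 0.1433 0.2396] 0.0262 [ -0.83   1.11 -12.7 ] [0.01  0.098 0.004] [-1.e-04  0.e+00 -1.e+00] [ -0.3 -42.9 -27.2  -0.1  -0.2  -0. ]
```

Steady pull of 11-12.7 N for 2 s, and the lock holds. Next I lower the plug back onto the seat and check the contact height, since a slip in the hand would change it.

Call:
{"name": "carry_out", "arguments": {"plan": [[[0,0.0005,0],[0,0,0],0.02],[[0,0.0007,0],[0,0,0],0.02],[[0,0.0008,0],[0,0,0],0.02],[[0,0.0008,0],[0,0,0],0.02],[[0,0.0007,0],[0,0,0],0.02],[[0,0.0005,0],[0,0,0],0.02],[[0,0,0],[0,0,0],0.02]]}}

```text
time_s: 23.45
position: [0.4555, 0.1433, 0.2356]
tool_rot: [[0.708, 0.0, -0.706], [0.706, 0.0, 0.708], [0.0, -1.0, -0.0]]
ft_force: [0.0, -0.3, -0.9]
grip_width: 0.0265
```

Call:
{"name": "carry_out", "arguments": {"plan": [[[0,0.0003,0],[0,0,0],0.02],[[0,0,0],[0,0,0],0.02]]}}

```text
time_s: 23.7
position: [0.4555, 0.1433, 0.2354]
tool_rot: [[0.708, 0.0, -0.706], [0.706, 0.0, 0.708], [0.0, -1.0, -0.0]]
ft_force: [-0.0, 0.8, 0.4]
grip_width: 0.0262
```

```bash
python3 o.py
```

```text
23.7 [0.4555 0.1433 0.2354] 0.0262 [-0.02  0.76  0.37] [0.012 0.039 0.009] [ 4.e-04  0.e+00 -1.e+00] [ -0.  -36.7 -22.5  -0.   -0.   -0. ]
```

Call:
{"name": "carry_out", "arguments": {"plan": [[[0,0,0],[0,0,0],0.035],[[0,0,0],[0,0,0],0.045],[[0,0,0],[0,0,0],0.06],[[0,0,0],[0,0,0],0.07],[[0,0,0],[0,0,0],0.07]]}}

```text
time_s: 24.32
position: [0.4554, 0.1433, 0.2353]
tool_rot: [[0.708, -0.0, -0.706], [0.706, -0.0, 0.708], [-0.0, -1.0, 0.0]]
ft_force: [0.9, -0.6, 0.3]
grip_width: 0.07
```

```bash
python3 o.py;  python3 - <<'E'
from h import *
p=env.get_image("wrist"); cv2.imwrite("pics/w9.png",p["image"][:,:,::-1])
E
```

```text
24.325 [0.4554 0.1433 0.2353] 0.07 [ 0.86 -0.63  0.29] [ 0.009  0.016 -0.024] [-0. -0. -1.] [  0.  -37.  -22.6  -0.    0.   -0. ]
```

View pics/w9.png

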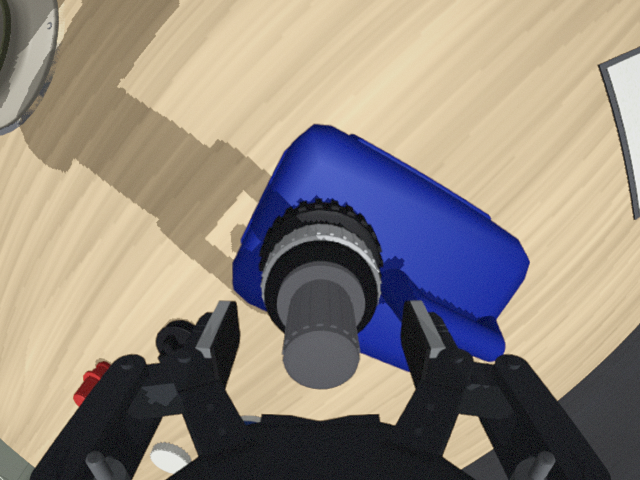

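The fingers are clear on both sides (pads at columns ~225 and ~420, plug at 285-358), and the plug stays upright. I'll retreat straight up.

Call:
{"name": "carry_out", "arguments": {"plan": [[[0,-0.01,0],[0,0,0],0.08],[[0,-0.03,0],[0,0,0],0.085],[[0,-0.04,0],[0,0,0],0.085],[[0,-0.04,0],[0,0,0],0.085],[[0,-0.02,0],[0,0,0],0.085],[[0,0,0],[0,0,0],0.085],[[0,0,0],[0,0,0],0.085]]}}

```text
time_s: 25.25
position: [0.4551, 0.1433, 0.3745]
tool_rot: [[0.708, -0.002, -0.706], [0.706, -0.0, 0.708], [-0.001, -1.0, 0.001]]
ft_force: [1.0, 0.4, 0.1]
grip_width: 0.0851
```

```bash
python3 o.py;  python3 - <<'E'
from h import *
s=env.observe()
p=env.get_image("wrist"); im=p["image"].copy()
t=np.linspace(0,2*np.pi,90)
for z,r,c in ((.274,.014,(255,255,0)),(.231,.02,(0,255,0))):
    q=proj(p,np.c_[.4552+r*np.cos(t),.1434+r*np.sin(t),0*t+z],s); cv2.polylines(im,[(q).astype(int).reshape(-1,1,2)],True,c,1)
cv2.imwrite("pics/w10.png",im[:,:,::-1])
P=env.get_image("scene"); cv2.imwrite("pics/s10.png",P["image"][:,:,::-1])
P=env.get_image("top"); cv2.imwrite("pics/t10.png",P["image"][:,:,::-1])
E
```

```text
25.25 [0.4551 0.1433 0.3745] 0.0851 [0.98 0.39 0.05] [-0.038 -0.067  0.04 ] [-1.5e-03 -1.0e-04 -1.0e+00] [  0.1 -36.6 -25.6   0.    0.   -0. ]
```

View pics/w10.png

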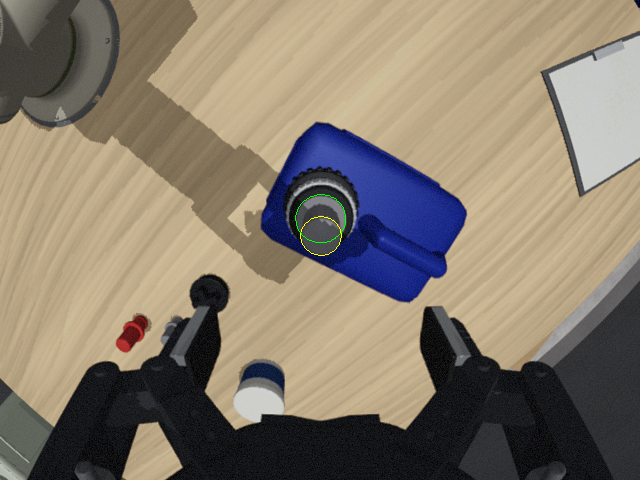

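View pics/s10.png

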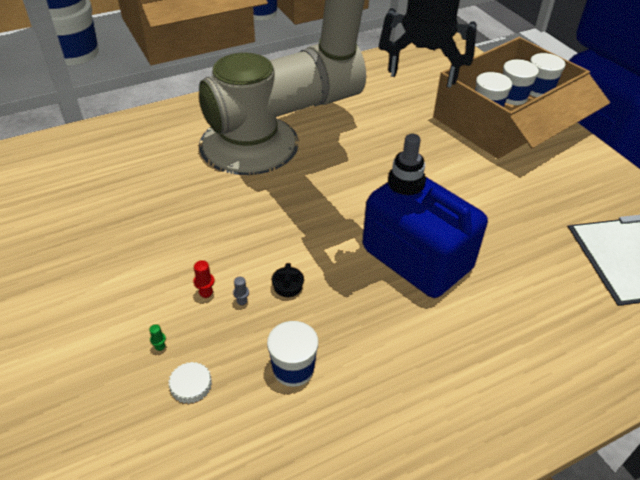

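View pics/t10.png

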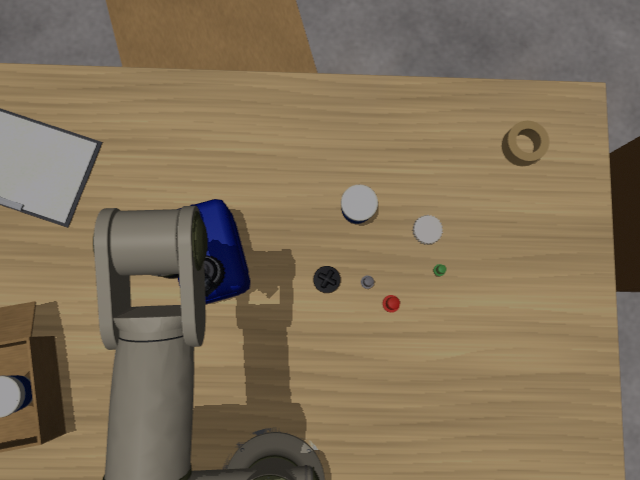

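The plug stands upright in the coupling, with its collar on the face and the model overlay matching at (321,220)/(321,236). Every other item is at its original pixel position, and the gripper is clear, so I'm handing the job in.

```bash
python3 -c "
from rig import env
print(env.close_job())"
```

```text
the job is handed in; nothing more can be done
None
```

The large grey plug is snapped into the jerrycan's coupling and locked. It passed the upward tug, was released, and stands upright with its collar on the face. The job was handed in at about 25 s.

**Pressing:** Of the readings taken after each step, the highest on the way in was about 8.5 N at the jaws. The force then dropped to about zero at the snap. The collar stopped rigidly at TCP z = 0.2353 m, where I pressed to 13.5 N, well under 40 N.

**Tug:** There was about 4 mm of free play, then it held rigidly. The steady hold read 11.1–12.7 N over the last 1.5 s.
- **Overshoot:** Before settling, the pull crept up, which looked like integral action in the arm's controller. The highest reading was 18.9 N, above the 12 N wanted and close to the 20 N limit. I only saw readings at the end of each move, so a brief higher value in between can't be ruled out.
- **No slip:** Lowering back down reached the collar at the same height as before (0.2354 m).

**Last checks:** The wrist picture matches a model of the seated plug. The top and scene pictures show the bung, tub, cap and look-alike plugs at their original positions, and the gripper was clear of everything.

**Disagreement in measurement:** The scene camera placed things about 7 mm away from the top camera, so I relied on the wrist camera, which agreed with the contact heights.

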